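# Prise the spring clip off the green board's jig

## Task

Take the yellow wedge out of its wooden holder and push it straight down behind the orange spring clip of the jig with the green circuit board, between clip and rod, until it forces the clip off the rod. Leave that clip lying flat on its grey ledge, off the rod, and put the wedge back fully down in its holder. Keep fingers off the clips and leave the clip of the blue board's jig where it is.

Things in the scene. Friction and masses are not known exactly. Their poses are not given: they have to be found in the camera images.
- wedge: Yellow plastic wedge, 90 g, upright in the holder. Origin level with the tip, below the handle's middle; z up. Blade z 0-98 mm, 10 wide (y): flat back at x = +18, ramp on the -x side; 4 thick (x) at the tip, widening evenly to 36 at z = 90. Black collar 30 x 44 (x, y) at z 98-106; above it the part to grip, a square handle 24 x 24 at z 106-170.
- holder: Fixed dark wooden block, 82 x 64 mm, 104 high, with an upright through hole 46 (x) by 24 (y) in its middle. Origin on the table below the hole's middle; z up. The wedge hangs in it by its collar, tip 6 mm above the table, the axes of both parallel at the start.
- clip_green: Orange spring clip, 16 mm high, round the green board jig's upright rod (20 across, top 104 above table), lying on a ledge at z = 80. Origin: its underside, on the rod's axis while on; z up; board at +x. Bridge 48 long (y) at x -30 to -26: open gap x -26 to -10, 28 wide (y), for the wedge, flat back to the rod. The wedge forces it to -x; jaws are free of the rod after 17 mm, off counts from 15.
- clip_blue: Same clip and jig with blue board: leave it on. Both jigs: below the gap a notch 26 mm wide (y), open to the table, its back wall flush with the rod's front (x = -10). The ledge runs to a 6 mm lip at x = -72. Pushing the wedge down takes 2 to 15 N; with its tip 10 mm above the table and its back at the rod, the clip has moved 18 to 26 mm to -x.
There are look-alikes about, which are no part of the job. Leave any turquoise look-alike of the wedge alone. What is shaped like the holder but red is not meant.

How it is judged (in metres and radians):
On the way:
1. the wedge, pushed down between clip and rod, has forced the green jig's clip more than 15 mm forward, off the rod (distance of clip_green from where it was at the start of the episode above 0.015 m and horizontal distance between wedge and clip_green below 0.04 m and height (world z) of wedge below 0.06 m), for 0.1 s.
At the end, for the whole second after the job is handed in: Green jig's clip at rest on its ledge (flat within 10 deg, height within 6 mm), 15 to 50 mm from its start; wedge at rest in its holder, within 10 deg of upright, 16 mm of the hole's middle, tip under 16 mm above the table; blue jig's clip moved under 6 mm (distance of clip_green from where it was at the start of the episode between 0.015 and 0.05 m and height (world z) of clip_green between 0.074 and 0.086 m and angle between each of clip_green, wedge's own z axis and vertical below 0.175 rad and linear speed of each of clip_green, wedge below 0.02 m/s and horizontal distance between wedge and holder below 0.016 m and height (world z) of wedge below 0.016 m and distance of clip_blue from where it was at the start of the episode below 0.006 m); the robot touches nothing.
It fails at once if the fingers press on the green jig's clip (contact force between the fingers and clip_green above 2 N).
It fails at once if the fingers press on the blue jig's clip (contact force between the fingers and clip_blue above 2 N).
It fails at once if the blue jig's clip is moved more than 6 mm (distance of clip_blue from where it was at the start of the episode above 0.006 m).
It fails at once if the green jig's clip falls off its ledge (height (world z) of clip_green below 0.06 m).
It also fails if it takes over 43 s, if anything falls off the work surface, if the arm or the gripper's body presses on something with over 40 N, if the wrist force passes 120 N, or if a joint passes its speed limit or range.

## Robot

A 6-joint arm with a two-finger parallel gripper is mounted at the origin on the work surface. World frame = base frame: x ahead of the robot, y to its left, z up, the work surface at z = 0. Lengths are in mm, angles in rad, forces in N, time in s.
With the tool pointing down it reaches from about 350 to 975 mm from the base axis. Payload 17.4 kg.
Tool frame: the origin (TCP) lies at the very end of the fingers, on their centre line; the grasp point (between the pads) lies 19 mm behind it (env.hold_point_z is the distance from the TCP to the grasp point, in mm); z points along the fingers, x is the direction in which the jaws open and shut, and the axes are right-handed (so a half turn about z gives the same grasp; the last joint's range is limited). The gripper opens to 85 mm and grips with 20 to 120 N. Pads are 22 mm wide; open, the fingers measure 114 mm over their backs; the gripper's body (76 mm by 85 mm) begins 54 mm behind the grasp point. The pads swing forward as they close: fully open they stand 13 mm farther back than shut.
Start: joints at [1.123, 0.116, 1.442, -0, 1.584, -0.038], TCP at [268.946, 619.113, 204.203] pointing down, gripper open.
Joint ranges: [-2.83, 2.83], [-0.83, 2.19], [0.07, 2.5], [-1.14, 4.28], [0.01, 3], [-2.97, 2.97]. Speed limits (rad/s): [1.89, 1.89, 2.22, 3.14, 3.14, 3.14].

## Interface

Orientations are given as a rotation vector (axis times angle).
In Python, from station import env gives the robot as it stands.
- The arm moves only by the shell command python3 -m inch 'ROWS' [FORCE]. ROWS is JSON, a list of rows, each a list of 5 numbers: the closure, from -1 (fully open) to 1 (shut), then the shift along the tool's x, y, z in cm, then the turn about the tool's z in rad. In form: [[fingers, tx, ty, tz, roll], ...]. A call has 1 to 8 rows; each row shifts and turns the pose as measured when the row begins, along the tool's axes as they then stand; what a row does not reach is not made up. A row lasts 1/12 s, in which the tool goes at most 41.7 mm and 7.16 degrees, less where a joint would pass 70% of its speed; a pose out of reach is approached as far as the arm can. A call with a gripper value outside its range is refused whole. The fingers move at their own pace and stop on an object; FORCE is the grip in N (left out, the last holds). Time passes only in rows, so rows that do not move let the fingers close. It gives the time, the measured TCP pose, the force and the opening at its end, in the units of the state.
- env.get_state(): the state, without advancing time (a new reading comes with each control period).
- env.grab_frame(name): name is "side" or "top" or "wrist"; returns a dict with "frame" (400x640x3 uint8, red, green, blue), "fov_y" (degrees; the focal length in pixels is half the picture's height over the tangent of half this angle, whatever the lens; pixels are square), "cx", "cy" (the principal point, pixels), "D" ([k1, k2, p1, p2, k3] as OpenCV has them; the pictures are not rectified), "position" and "orientation" of the camera in the world; the wrist camera has in their place "hand_eye" (4x4, takes a point from camera to tool coordinates, whose origin is the TCP and whose axes are the tool frame's). Camera axes: x right, y up, looking along -z (the intrinsics and any distortion apply to the point x, -y, -z); pixel columns grow to the right and rows downward; lengths in mm; the calibration is good to about 2 mm. A picture is of the moment at which its call begins: read the wrist's pose just before it. There is no depth.
- env.close_job(): hands the job in, once; it reports no verdict.
Trained networks look in a picture, given as the dict that the camera call returned (one of the last four; its "shot" number tells which), for a name from the list of things; names that differ only in an ending like _2 or _b are one class to them, and where a whole thing is asked for, a point or a joint stands for the part that bears it (a point fixed in the world has none). Each returns a list of dicts, best first, with "p" (0 to 1); they miss things now and then, are a little off and sometimes report something else, mostly with a low value. They report only what shows in the picture. A call takes as long as a camera call. They do not tell look-alikes from the thing itself.
- env.find_in(target, picture): "point" ([x, y, z] in mm, in world coordinates, good to about 4 mm: the middle of the surface that is visible of it).
- env.masks_of(target, picture): "region" (400x640 bool, what is visible of it).
- env.landmark_of(target, picture): "point" ([x, y, z] in mm, in world coordinates, good to about 4 mm: a listed point, or the origin of a listed thing).
The state is a dict: "time_s": time; "joints": joint angles; "qvel": joint speeds; "effort": joint torques, N m; "eef_pos": TCP position; "tcp_rot": TCP orientation; "contact_force": force on the tool from outside, world axes, zero at the start; "wrist_torque": the same for the moment, N m; "finger_gap": opening from 0.0 (shut) to 1.0 (fully open).
Only numpy, scipy, OpenCV 4.12 (cv2) and the standard library are available. Lean on these libraries where they do the work, as an engineer would, in place of code of your own. Each camera call takes 0.05 s, during which the arm holds its last target. There are 200 camera calls.

## Working session

There is one attempt and no reset: what is moved stays moved. The work goes in short steps, Python scripts to look and compute and a shell command to move; the robot and the scene stay as the last step left them, time stands still between calls to the robot, and variables do not carry over. Pictures are saved under pics/ and viewed, about 8 in all and at most 12, crops included, and the job is handed in when it is done.

```bash
mkdir -p pics; ls; cat > h.py <<'E'
import numpy as np, cv2
from scipy.spatial.transform import Rotation as R
from station import env
def cam(p,st=None):
    f=p["frame"].shape[0]/2/np.tan(np.radians(p["fov_y"])/2)
    K=np.array([[f,0,p["cx"]],[0,f,p["cy"]],[0,0,1.]])
    if "hand_eye" in p:
        T=np.eye(4);T[:3,:3]=R.from_rotvec(st["tcp_rot"]).as_matrix();T[:3,3]=st["eef_pos"]
        M=T@np.array(p["hand_eye"])
        return K,np.array(p["D"],float),M[:3,:3],M[:3,3]
    o=np.array(p["orientation"],float)
    Rm=o if o.shape==(3,3) else R.from_rotvec(o).as_matrix() if o.size==3 else R.from_quat(o).as_matrix()
    return K,np.array(p["D"],float),Rm,np.array(p["position"],float)
def pix2z(c,uv,z):
    K,D,Rm,t=c
    n=cv2.undistortPoints(np.array(uv,float).reshape(-1,1,2),K,D).reshape(-1,2)
    d=np.c_[n[:,0],-n[:,1],-np.ones(len(n))]@Rm.T
    return t+d*((z-t[2])/d[:,2])[:,None]
def proj(c,P):
    K,D,Rm,t=c
    q=(np.array(P,float).reshape(-1,3)-t)@Rm; q=q*[1,-1,-1]
    return cv2.projectPoints(q,np.zeros(3),np.zeros(3),K,D)[0].reshape(-1,2)
def save(n,im): cv2.imwrite("pics/"+n+".png",im[:,:,::-1])
E
cat > a.py <<'E'
from h import *
for n in ("top","side"):
    st=env.get_state();p=env.grab_frame(n);save(n,p["frame"])
    print(n,p["fov_y"],p["cx"],p["cy"],p["D"],p["position"],p["orientation"])
    for t in ("wedge","holder","clip_green","clip_blue"):
        print(t,[(round(d["p"],2),np.round(d["point"]).tolist()) for d in env.landmark_of(t,p)])
        print("  find",[(round(d["p"],2),np.round(d["point"]).tolist()) for d in env.find_in(t,p)])
E
python3 a.py
```

```text
pics
top 45.85191817834843 321.1087640440055 194.08207571698412 [-0.03866704  0.          0.          0.          0.        ] [ 245.39741843   19.91034936 1056.77652359] [ 0.09750367 -0.14925977 -1.5822758 ]
wedge [(0.87, [186.0, -238.0, 25.0]), (0.79, [464.0, -10.0, 10.0])]
  find [(0.92, [285.0, -242.0, 21.0]), (0.64, [455.0, -8.0, 136.0])]
holder [(0.66, [238.0, 271.0, 5.0]), (0.62, [460.0, -14.0, 4.0])]
  find [(0.62, [240.0, 263.0, 108.0]), (0.58, [436.0, -13.0, 107.0])]
clip_green [(0.54, [597.0, 183.0, 84.0])]
  find [(0.64, [571.0, 183.0, 97.0])]
clip_blue [(0.75, [570.0, -199.0, 82.0])]
  find [(0.6, [552.0, -202.0, 93.0])]
side 50.76614544507324 322.99194112476886 199.14575805869575 [-0.10778  0.       0.       0.       0.     ] [ 186.24270157 -704.69377035  511.77177741] [ 1.00648445 -0.14097852 -0.24548282]
wedge [(0.71, [184.0, -235.0, 25.0])]
  find [(0.97, [460.0, -18.0, 140.0]), (0.9, [283.0, -246.0, 23.0])]
holder [(0.73, [236.0, 274.0, 1.0]), (0.56, [464.0, -11.0, -4.0])]
  find [(0.87, [453.0, -40.0, 66.0]), (0.82, [231.0, 244.0, 67.0])]
clip_green [(0.54, [593.0, 185.0, 84.0])]
  find [(0.57, [576.0, 171.0, 91.0])]
clip_blue [(0.62, [575.0, -202.0, 79.0])]
  find [(0.9, [554.0, -210.0, 89.0])]
```

View pics/top.png

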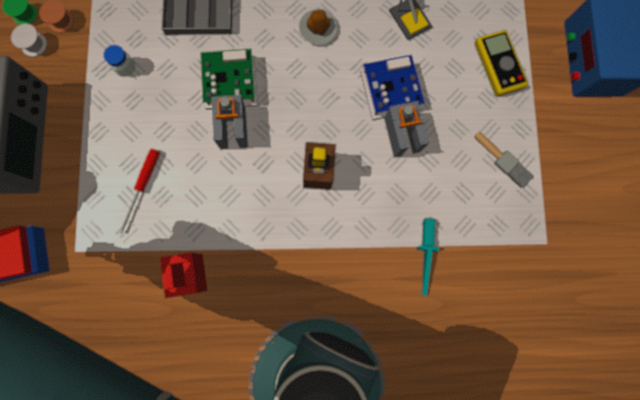

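View pics/side.png

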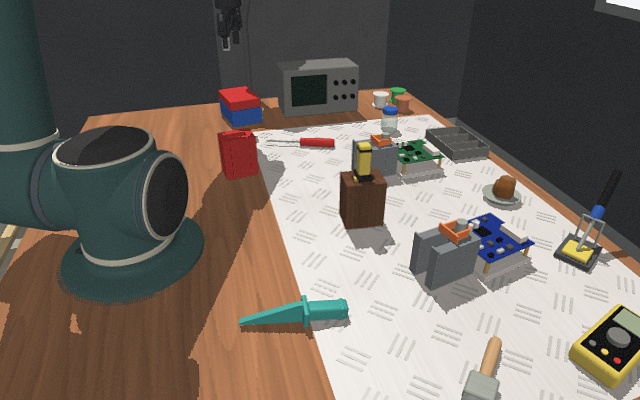

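The candidates for the wedge are the yellow-handled one upright in the dark block, at (319,157) in the top picture, and a turquoise look-alike lying down at (428,250). For the holder there is the dark block at (319,165) and a red block at (183,275). By the description I choose the yellow wedge and the dark block. The green jig's clip is at (228,108) and the blue jig's at (410,118).

```bash
python3 - <<'E'
from h import *
st=env.get_state();print(st["time_s"],R.from_rotvec(st["tcp_rot"]).as_matrix().round(3),st["contact_force"],st["finger_gap"])
p=env.grab_frame("wrist");print(p["fov_y"],p["hand_eye"],p["D"])
t=cv2.imread("pics/top.png");s=cv2.imread("pics/side.png")
a=cv2.resize(t[60:215,190:445],None,fx=3,fy=3,interpolation=3);b=cv2.resize(s[125:300,325:540],None,fx=3,fy=3,interpolation=3)[:, :]
cv2.imwrite("pics/c1.png",a[:, :])
E
```

```text
0.9 [[ 0.398  0.917 -0.   ]
 [ 0.917 -0.398  0.   ]
 [ 0.    -0.    -1.   ]] [ 0.03130998  0.07310246 -1.04627693] 0.999555814241904
71.37978821108834 [[ 9.99999906e-01 -3.91279532e-04  1.88950322e-04  4.33384006e-01]
 [-3.17780322e-04 -9.55152037e-01 -2.96115662e-01 -7.57871370e+01]
 [ 2.96340282e-04  2.96115574e-01 -9.55152071e-01 -1.70151166e+02]
 [ 0.00000000e+00  0.00000000e+00  0.00000000e+00  1.00000000e+00]] [-0.03233906  0.          0.          0.          0.        ]
```

View pics/c1.png

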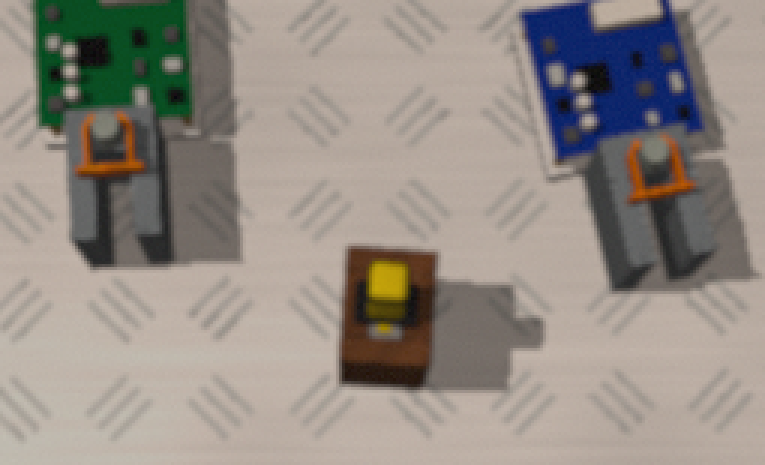

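```bash
python3 -m inch '[[-1,-2.6,2.2,-0.9,0],[-1,-2.6,2.2,-0.9,0],[-1,-2.6,2.2,-0.9,0],[-1,-2.6,2.2,-0.9,0],[-1,-2.6,2.2,-0.9,0],[-1,-2.6,2.2,-0.9,0],[-1,-2.6,2.2,-0.9,0],[-1,-2.6,2.2,-0.9,0]]'; python3 -m inch '[[-1,-2.6,2.2,-0.9,0],[-1,-2.6,2.2,-0.9,0],[-1,-2.6,2.2,-0.9,0],[-1,-2.6,2.2,-0.9,0],[-1,-2.6,2.2,-0.9,0],[-1,-2.6,2.2,-0.9,0],[-1,-2.6,2.2,-0.9,0],[-1,-2.6,2.2,-0.9,0]]'; python3 -m inch '[[-1,0,0,0,-0.1],[-1,0,0,0,-0.1],[-1,0,0,0,-0.1],[-1,0,0,0,-0.1],[-1,0,0,0,0]]'
cat > b.py <<'E'
from h import *
import sys
st=env.get_state();p=env.grab_frame("wrist");save(sys.argv[1],p["frame"])
print(st["time_s"],np.round(st["eef_pos"],1),R.from_rotvec(st["tcp_rot"]).as_matrix().round(3).tolist())
for t in sys.argv[2:]:
    print(t,[(round(d["p"],2),np.round(d["point"],1).tolist()) for d in env.landmark_of(t,p)])
import pickle;pickle.dump((st,{k:v for k,v in p.items()}),open("last.pkl","wb"))
E
python3 b.py w1 wedge holder clip_green clip_blue
```

```text
time_s: 1.62
eef_pos: [347.0, 351.7, 274.5]
tcp_rot: [2.619, 1.731, -0.009]
contact_force: [0.7, -0.2, 0.7]
finger_gap: 1.003
time_s: 2.28
eef_pos: [427.3, 78.4, 353.2]
tcp_rot: [2.615, 1.734, 0.001]
contact_force: [1.0, 1.1, -0.4]
finger_gap: 1.0
time_s: 2.7
eef_pos: [429.0, 70.5, 356.4]
tcp_rot: [2.209, 2.223, 0.004]
contact_force: [-0.0, -0.7, -0.3]
finger_gap: 1.003
2.7 [429.   70.5 356.4] [[-0.006, 1.0, 0.007], [1.0, 0.006, -0.004], [-0.004, 0.007, -1.0]]
wedge [(0.93, [463.4, -8.7, 6.2])]
holder [(0.81, [462.5, -12.9, 2.8]), (0.64, [234.4, 271.0, -3.3])]
clip_green [(0.75, [599.0, 181.1, 78.1])]
clip_blue [(0.94, [573.2, -200.4, 83.1])]
```

View pics/w1.png

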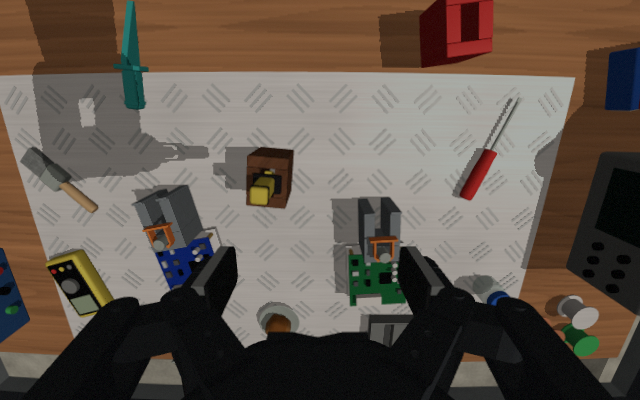

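```bash
python3 - <<'E'
import cv2,numpy as np
im=cv2.imread("pics/w1.png")
a=cv2.resize(im[140:220,235:305],None,fx=5.5,fy=5.5,interpolation=2)
b=cv2.resize(im[190:290,340:412],None,fx=5.5,fy=5.5,interpolation=2)
H=max(a.shape[0],b.shape[0]);o=np.zeros((H,a.shape[1]+b.shape[1]+5,3),np.uint8);o[:a.shape[0],:a.shape[1]]=a;o[:b.shape[0],-b.shape[1]:]=b
cv2.imwrite("pics/c2.png",o);print(o.shape)
E
```

```text
(550, 786, 3)
```

View pics/c2.png

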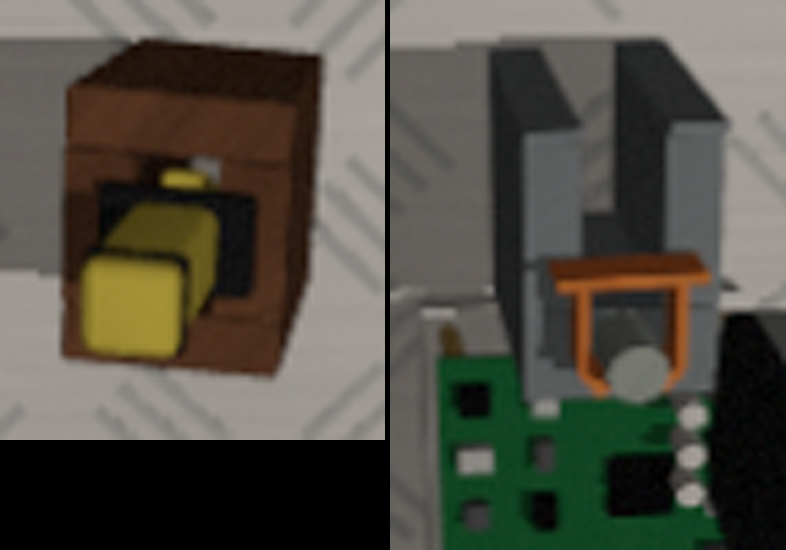

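```bash
python3 - <<'E'
from h import *
import pickle
st,p=pickle.load(open("last.pkl","rb"));c=cam(p,st)
A=lambda L:[(235+u/5.5-.4,140+v/5.5-.4) for u,v in L]
B=lambda L:[(340+(u-390)/5.5-.4,190+v/5.5-.4) for u,v in L]
def q(n,px,z):
    P=pix2z(c,px,z);print(n,P[:,:2].round(1).tolist(),"mean",P.mean(0)[:2].round(1)); return P
def ang(a,b): return round(np.degrees(np.arctan2(b[1]-a[1],b[0]-a[0])),2)
h=q("holder",A([(67,88),(298,100),(275,376),(62,357)]),104);print(ang(h[0],h[3]),ang(h[1],h[2]),ang(h[0],h[1])-90,ang(h[3],h[2])-90)
w=q("handle",A([(85,257),(188,257),(184,359),(81,356)]),176);print(ang(w[0],w[3]),ang(w[1],w[2]),ang(w[0],w[1])-90,ang(w[3],w[2])-90)
j=q("jig",B([(525,135),(525,400),(722,122),(717,395)]),80);print(ang(j[0],j[1]),ang(j[2],j[3]),ang(j[1],j[3])-90,ang(j[0],j[2])-90)
q("rod",B([(638,375)]),104)
k=q("bridge",B([(553,278),(709,270),(550,263),(700,255)]),96);print(ang(k[0],k[1])-90,ang(k[2],k[3])-90)
E
```

```text
holder [[421.0, -37.4], [424.0, 26.6], [505.3, 17.9], [499.9, -44.4]] mean [462.6  -9.3]
-5.03 -6.12 -2.680000000000007 -4.950000000000003
handle [[449.5, -17.4], [449.3, 7.2], [475.0, 5.0], [474.4, -20.0]] mean [462.1  -6.3]
-6.04 -4.81 0.4000000000000057 -1.2999999999999972
jig [[524.3, 151.0], [618.2, 156.6], [519.5, 212.2], [616.0, 220.2]] mean [569.5 185. ]
3.38 4.69 1.9599999999999937 4.439999999999998
rod [[594.8, 186.7]] mean [594.8 186.7]
bridge [[565.5, 159.6], [562.5, 208.0], [560.4, 158.4], [557.4, 204.7]] mean [561.5 182.7]
3.569999999999993 3.700000000000003
```

In the wrist view the wedge's near face slants away, with table visible below it, so its ramp faces the robot (-x) and only about a 9° turn is needed. Next I move above it.

```bash
python3 -m inch '[[-1,-1.6,0.7,2.6,0.03],[-1,-1.6,0.7,2.6,0.03],[-1,-1.6,0.7,2.6,0.03],[-1,-1.6,0.7,2.6,0],[-1,-1.6,0.7,2.6,0],[-1,0,0,0,0]]' ; python3 b.py w2 wedge holder clip_green clip_blue; python3 - <<'E'
from h import *
import pickle
st,p=pickle.load(open("last.pkl","rb"));c=cam(p,st);im=p["frame"].astype(int)
m=((im[:,:,0]>150)&(im[:,:,1]>120)&(im[:,:,2]<90)).astype(np.uint8)
n,l,s,ce=cv2.connectedComponentsWithStats(m)
i=1+np.argmax(s[1:,4]);print(s[i],proj(c,[[462,-8,176]]))
pts=cv2.findContours((l==i).astype(np.uint8),0,1)[0][0].reshape(-1,2)
P=pix2z(c,pts,176)[:,:2].astype(np.float32);print(cv2.minAreaRect(P))
x,y=s[i][:2];im2=p["frame"][max(0,y-110):y+110,max(0,x-130):x+150];save("c3",cv2.resize(im2,None,fx=2.6,fy=2.6,interpolation=2)); print(max(0,y-110),max(0,x-130))
E
```

```text
time_s: 3.45
eef_pos: [461.5, -12.8, 223.1]
tcp_rot: [2.325, 2.099, 0.011]
contact_force: [-0.5, 1.4, -1.1]
finger_gap: 1.0
3.45 [461.5 -12.8 223.1] [[0.102, 0.995, 0.012], [0.995, -0.102, -0.003], [-0.001, 0.012, -1.0]]
wedge [(0.68, [464.2, -8.2, 8.3])]
holder [(0.96, [464.5, -13.2, 0.8])]
clip_green [(0.85, [596.8, 185.1, 78.5])]
clip_blue [(0.68, [573.1, -199.9, 79.9])]
[312 195  25  23 534] [[322.61476014 205.98009074]]
((462.3721923828125, -6.836739540100098), (19.707660675048828, 19.404329299926758), 85.36432647705078)
85 182
```

View pics/c3.png

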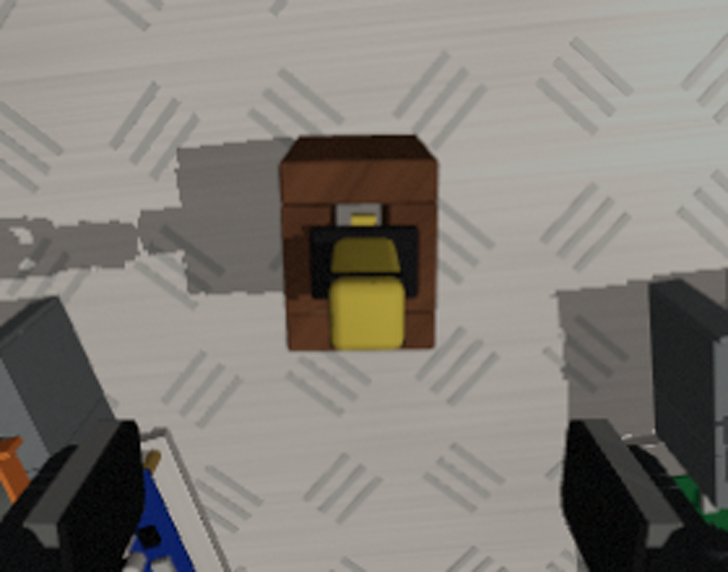

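```bash
python3 -m inch '[[-1,0.5,0,2.4,-0.015],[-1,0,0,2.4,0],[-1,0,0,2.4,0],[-1,0,0,2,0],[-1,0,0,0.4,0],[-1,0,0,0,0]]'; python3 -m inch '[[1,0,0,0,0],[1,0,0,0,0],[1,0,0,0,0],[1,0,0,0,0],[1,0,0,0,0],[1,0,0,0,0],[1,0,0,0,0]]' 110
```

```text
time_s: 4.2
eef_pos: [468.9, -1.7, 140.8]
tcp_rot: [2.288, 2.114, 0.037]
contact_force: [-0.6, 0.4, 0.7]
finger_gap: 0.997
time_s: 4.78
eef_pos: [471.5, -1.1, 148.6]
tcp_rot: [2.283, 2.111, 0.047]
contact_force: [-0.7, -0.2, -0.8]
finger_gap: 0.207
```

```bash
python3 -m inch '[[1,0,0,0.1,0],[1,0,0,0.1,0]]'; python3 b.py w3; python3 - <<'E'
from h import *
p=env.grab_frame("side");save("s3",cv2.resize(p["frame"][80:250,280:480],None,fx=3.4,fy=3.4,interpolation=2))
E
```

```text
time_s: 4.95
eef_pos: [472.2, -1.3, 148.0]
tcp_rot: [2.282, 2.109, 0.049]
contact_force: [-1.7, -1.9, 13.0]
finger_gap: 0.204
4.95 [472.2  -1.3 148. ] [[0.078, 0.996, 0.046], [0.997, -0.078, -0.003], [0.0, 0.046, -0.999]]
```

View pics/s3.png

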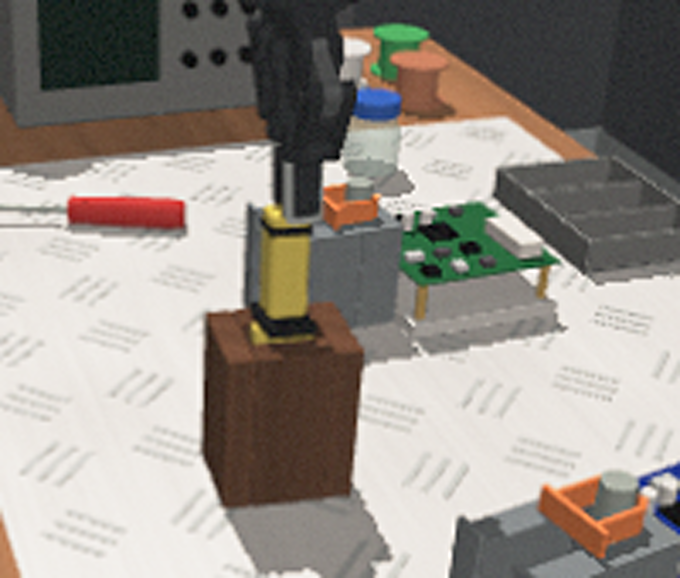

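```bash
python3 - <<'E'
from h import *
s=env.get_state();print(np.round(s["joints"],3),np.round(s["qvel"],3),np.round(s["effort"],1),np.round(s["contact_force"],1),np.round(s["wrist_torque"],2))
E
python3 -m inch '[[1,0,0,0,0]]';python3 -m inch '[[1,0,0,0,0]]';python3 -m inch '[[1,0,0,0.3,0]]';python3 -m inch '[[1,0,0,0,0]]'
```

```text
[-5.600e-02 -3.560e-01  1.963e+00 -1.000e-03  1.488e+00 -1.548e+00] [ 0.     0.001 -0.001  0.001  0.003 -0.001] [  0.5 -29.  -57.8   0.3  -0.5   0. ] [-1.1 -0.9  9.2] [-0.16  0.17  0.01]
time_s: 5.13
eef_pos: [472.3, -1.3, 148.4]
tcp_rot: [2.282, 2.109, 0.05]
contact_force: [-0.0, 1.1, -1.9]
finger_gap: 0.205
time_s: 5.22
eef_pos: [472.3, -1.3, 148.4]
tcp_rot: [2.282, 2.109, 0.05]
contact_force: [0.5, -0.3, 0.0]
finger_gap: 0.201
time_s: 5.3
eef_pos: [473.5, -1.7, 147.5]
tcp_rot: [2.28, 2.107, 0.052]
contact_force: [-4.1, -6.0, 42.8]
finger_gap: 0.202
time_s: 5.38
eef_pos: [473.9, -1.9, 148.4]
tcp_rot: [2.279, 2.105, 0.054]
contact_force: [-0.5, 0.6, -1.2]
finger_gap: 0.202
```

```bash
python3 - <<'E'
from h import *
p=env.grab_frame("side");c=cam(p)
g=lambda P:((proj(c,P)-[280,80])*3.4).round().tolist()
print("handle top",g([[450,-6,176],[475,-6,176],[450,-18,176],[474,-18,176]]),"collar z112",g([[462,-18,112]]),"z104",g([[462,-8,104]]))
print("tcp",g([[473.9,-1.9,148.4],[473.9,-14,148.4],[463,-14,148],[485,-14,148]]))
a=cv2.imread("pics/side.png").astype(int)
for n,im in(("before",a[:,:,::-1]),("now",p["frame"].astype(int))):
    m=(im[:,:,0]>130)&(im[:,:,1]>100)&(im[:,:,2]<90);m[:,:330]=0;m[:,400:]=0;m[:120]=0;m[195:]=0
    r,cc=np.nonzero(m);print(n,r.min(),r.max(),cc.min(),cc.max(),len(r))
    print([(y,np.nonzero(m[y])[0][[0,-1]].tolist()) for y in range(r.min(),r.max()+1,4) if m[y].any()])
E
```

```text
handle top [[262.0, 214.0], [303.0, 209.0], [269.0, 222.0], [309.0, 218.0]] collar z112 [[283.0, 320.0]] z104 [[277.0, 324.0]]
tcp [[296.0, 250.0], [304.0, 259.0], [286.0, 262.0], [322.0, 257.0]]
before 134 180 349 390 330
[(134, [381, 381]), (138, [375, 390]), (146, [359, 371]), (154, [360, 370]), (158, [360, 370]), (162, [359, 369]), (166, [359, 369]), (170, [359, 369]), (174, [359, 368]), (178, [354, 356])]
now 134 180 355 390 340
[(134, [381, 381]), (138, [376, 390]), (142, [358, 389]), (146, [361, 369]), (150, [361, 371]), (154, [360, 371]), (158, [360, 370]), (162, [360, 370]), (166, [360, 370]), (170, [359, 370]), (178, [355, 358])]
```

View pics/w3.png

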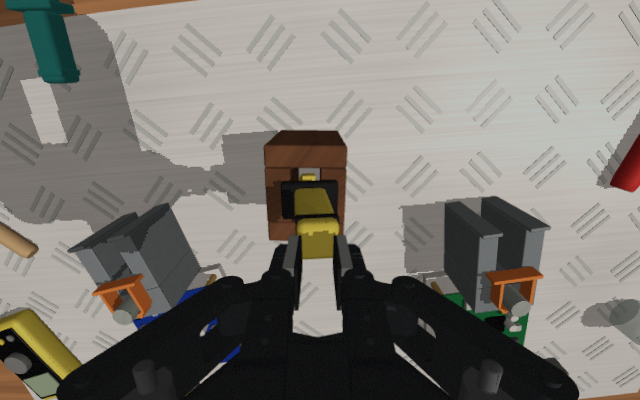

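```bash
python3 - <<'E'
from h import *
import pickle
st,p=pickle.load(open("last.pkl","rb"));c=cam(p,st)
M=R.from_rotvec(st["tcp_rot"]).as_matrix();t=np.array(st["eef_pos"])
print(proj(c,[t+M@[0,0,z] for z in (0,-19,-40)]).round(), proj(c,[[450,-19,176],[450,6,176],[474,-18,176],[474,6,176]]).round())
E
```

```text
[[317. 230.]
 [316. 243.]
 [316. 261.]] [[281. 219.]
 [327. 215.]
 [288. 257.]
 [329. 254.]]
```

```bash
cat > t.py <<'E'
from h import *
s=env.get_state();M=R.from_rotvec(s["tcp_rot"]).as_matrix()
print("t",round(s["time_s"],2),"pos",np.round(s["eef_pos"],1),"toolz",M[:,2].round(4),"yaw(tool y)",round(np.degrees(np.arctan2(M[1,1],M[0,1])),2),"F",np.round(s["contact_force"],1),"T",np.round(s["wrist_torque"],2),"gap",round(s["finger_gap"],3))
E
python3 -m inch '[[-1,0,0,0,0],[-1,0,0,0,0],[-1,0,0,0,0],[-1,0,0,0,0]]' >/dev/null; python3 t.py;python3 -m inch '[[-1,0,0,-2,0],[-1,0,0,-2,0]]'>/dev/null; python3 t.py; python3 -m inch '[[-1,0,0,0,0]]'>/dev/null; python3 t.py; python3 -m inch '[[-1,0,0,0,0]]'>/dev/null; python3 t.py
```

```text
t 5.77 pos [473.2  -1.8 146.9] toolz [ 0.0493 -0.0044 -0.9988] yaw(tool y) -4.52 F [-0.2 -0.7 -0.6] T [ 0.02  0.04 -0.03] gap 0.763
t 5.93 pos [469.5  -1.5 183.1] toolz [ 0.0421 -0.0039 -0.9991] yaw(tool y) -4.53 F [0.1 0.4 0.6] T [ 0.06 -0.02 -0.03] gap 0.996
t 6.02 pos [470.3  -1.5 186.1] toolz [ 0.0452 -0.0042 -0.999 ] yaw(tool y) -4.52 F [ 0.3 -0.3  0.5] T [-0.   -0.01 -0.04] gap 0.999
t 6.1 pos [470.3  -1.5 186.1] toolz [ 0.0454 -0.0042 -0.999 ] yaw(tool y) -4.52 F [ 0.   0.8 -0.6] T [ 0.03  0.05 -0.01] gap 0.997
```

```bash
python3 -m inch '[[-1,0,0,-4.1,0],[-1,0,0,-4.1,0],[-1,0,0,-4.1,0],[-1,0,0,-4.1,0],[-1,0,0,-4.1,0],[-1,0,0,-4.1,0]]'>/dev/null; python3 t.py; cat > k.py <<'E'
from h import *
import sys
for i in range(int(sys.argv[1]) if len(sys.argv)>1 else 2): env.grab_frame("side")
import t
E
python3 k.py 2; python3 -m inch '[[-1,0,0,4.1,0]]' >/dev/null; python3 t.py; python3 k.py 1;  python3 k.py 1; python3 k.py 1
```

```text
t 6.6 pos [ 4.574e+02 -4.000e-01  4.267e+02] toolz [ 0.0259 -0.003  -0.9997] yaw(tool y) -4.52 F [1.8 0.6 0.1] T [ 0.02 -0.    0.  ] gap 1.003
t 6.7 pos [ 4.582e+02 -4.000e-01  4.315e+02] toolz [ 0.0341 -0.0034 -0.9994] yaw(tool y) -4.52 F [ 1.  -0.2  0.3] T [-0.01 -0.03 -0.01] gap 1.002
t 6.78 pos [460.8  -0.6 396.5] toolz [ 0.0433 -0.004  -0.9991] yaw(tool y) -4.52 F [ 1.1  0.4 -0.5] T [-0.02  0.   -0.  ] gap 1.001
t 6.83 pos [459.9  -0.5 384.5] toolz [ 0.0313 -0.0032 -0.9995] yaw(tool y) -4.51 F [ 3.2 -0.6 -6.2] T [ 0.06 -0.1   0.04] gap 1.003
t 6.88 pos [459.2  -0.5 385.3] toolz [ 0.0277 -0.0031 -0.9996] yaw(tool y) -4.52 F [-0.  -0.8 -0.8] T [-0.    0.03  0.02] gap 1.001
t 6.93 pos [459.1  -0.5 387.8] toolz [ 0.0293 -0.0032 -0.9996] yaw(tool y) -4.52 F [-0.3  0.6 -0. ] T [ 0.02  0.05 -0.02] gap 0.998
```

```bash
for i in 1 2 3; do python3 -m inch '[[-1,0,0,-4.1,0],[-1,0,0,4.1,0]]' >/dev/null;  python3 k.py 2; done
```

```text
t 7.2 pos [ 4.578e+02 -4.000e-01  3.854e+02] toolz [ 0.0155 -0.0024 -0.9999] yaw(tool y) -4.52 F [ 0.3 -0.  -1.7] T [-0.01 -0.03 -0.01] gap 1.0
t 7.47 pos [ 4.561e+02 -4.000e-01  3.827e+02] toolz [-0.0018 -0.0014 -1.    ] yaw(tool y) -4.52 F [ 1.  -0.9 -2.3] T [ 0.05 -0.01 -0.02] gap 0.997
t 7.73 pos [ 4.541e+02 -3.000e-01  3.798e+02] toolz [-2.070e-02 -4.000e-04 -9.998e-01] yaw(tool y) -4.52 F [ 0.9 -0.1 -1.6] T [ 0.01 -0.    0.  ] gap 0.996
```

```bash
python3 -m inch '[[-1,0,0,4.1,0],[-1,0,0,-4.1,0]]' >/dev/null;  python3 k.py 2; python3 -m inch '[[-1,-0.7,0.7,4,0]]' >/dev/null;  python3 k.py 3;python3 -m inch '[[-1,0,0,4,0]]' >/dev/null;  python3 k.py 3
```

```text
t 8.0 pos [ 4.525e+02 -2.000e-01  3.791e+02] toolz [-2.540e-02 -1.000e-04 -9.997e-01] yaw(tool y) -4.52 F [-0.4  0.7  4.1] T [ 0.01  0.04 -0.  ] gap 0.999
t 8.23 pos [457.3  -7.4 340.7] toolz [-2.880e-02  1.000e-04 -9.996e-01] yaw(tool y) -4.55 F [-0.6  0.8  1. ] T [-0.02  0.01 -0.03] gap 0.998
t 8.47 pos [455.8  -7.2 301.5] toolz [-3.040e-02  3.000e-04 -9.995e-01] yaw(tool y) -4.56 F [0.3 0.  1.9] T [-0.01  0.03 -0.06] gap 0.999
```

```bash
python3 -m inch '[[-1,0,0,3,0],[-1,0,0,3,0],[-1,0,0,3,0]]' >/dev/null;  python3 k.py 3
```

```text
t 8.87 pos [456.7  -7.  224.6] toolz [-1.780e-02 -4.000e-04 -9.998e-01] yaw(tool y) -4.54 F [-0.4 -1.   1.3] T [ 0.01 -0.03 -0.04] gap 1.001
```

```bash
python3 -m inch '[[-1,0,0.2,2.8,0],[-1,0,0.2,2.8,0],[-1,0,0.1,2.8,0]]' >/dev/null;  python3 k.py 3
```

```text
t 9.27 pos [465.3  -7.6 154.4] toolz [-0.0043 -0.0014 -1.    ] yaw(tool y) -4.54 F [-0.5  0.2  1.4] T [-0.    0.   -0.05] gap 0.999
```

```bash
python3 -m inch '[[-1,0,-0.25,3,0]]' >/dev/null;  python3 k.py 3; python3 -m inch '[[1,0,0,0,0],[1,0,0,0,0],[1,0,0,0,0],[1,0,0,0,0],[1,0,0,0,0]]' 110 >/dev/null; python3 t.py; python3 -m inch '[[1,0,0,0,0],[1,0,0,0,0],[1,0,0,0,0]]' >/dev/null; python3 t.py
```

```text
t 9.5 pos [462.9  -7.4 126.2] toolz [-0.0044 -0.0014 -1.    ] yaw(tool y) -4.53 F [-0.1 -1.   0.2] T [-0.03  0.   -0.02] gap 1.005
t 9.92 pos [466.   -7.6 135.8] toolz [ 0.0039 -0.002  -1.    ] yaw(tool y) -4.53 F [-0.5 -0.5  0.7] T [0.   0.01 0.05] gap 0.303
t 10.17 pos [466.4  -7.7 137.2] toolz [ 0.0054 -0.0022 -1.    ] yaw(tool y) -4.54 F [-0.1  0.4 -0.4] T [-0.03  0.01  0.03] gap 0.245
```

```bash
python3 k.py 4; python3 -m inch '[[1,0,0,-2,0]]' >/dev/null; python3 k.py 3;  python3 -m inch '[[1,0,0,-4,0]]' >/dev/null; python3 k.py 3; python3 b.py w4; python3 - <<'E'
from h import *
p=env.grab_frame("side");save("s4",cv2.resize(p["frame"][60:260,270:450],None,fx=2.9,fy=2.9,interpolation=2))
E
```

```text
t 10.37 pos [466.3  -7.7 136.8] toolz [ 0.005  -0.0021 -1.    ] yaw(tool y) -4.54 F [ 0.5  0.7 -0.9] T [ 0.01  0.02 -0.01] gap 0.248
t 10.6 pos [466.8  -7.7 157.7] toolz [ 0.0068 -0.0023 -1.    ] yaw(tool y) -4.54 F [ 0.3 -0.4 -0.4] T [ 0.01 -0.01 -0.02] gap 0.247
t 10.83 pos [467.3  -7.6 199.4] toolz [ 0.0103 -0.0025 -0.9999] yaw(tool y) -4.53 F [-0.8  0.7 -1.9] T [ 0.01 -0.   -0.03] gap 0.244
10.8333 [467.3  -7.6 199.4] [[0.079, 0.997, 0.01], [0.997, -0.079, -0.002], [-0.002, 0.01, -1.0]]
```

View pics/s4.png

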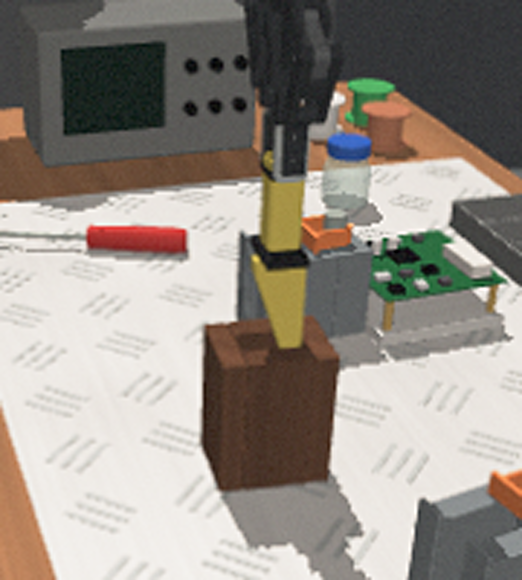

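```bash
python3 -m inch '[[1,0,0,-2.9,0],[1,0,0,-2.9,0]]' >/dev/null; python3 k.py 2; python3 -m inch '[[1,3.3,1.4,0,0],[1,3.3,1.4,0,0],[1,3.3,1.4,0,0],[1,3.3,1.4,0,0],[1,3.3,1.4,0,0],[1,3,1.4,0,0]]' >/dev/null; python3 k.py 3; python3 -m inch '[[1,0,0,0,-0.11]]' >/dev/null; python3 k.py 2
```

```text
t 11.2 pos [465.1  -7.4 251.1] toolz [ 0.001  -0.0018 -1.    ] yaw(tool y) -4.54 F [ 0.9  0.5 -0.6] T [ 0.04 -0.04  0.03] gap 0.245
t 11.85 pos [565.3 182.6 240.6] toolz [-0.006  -0.0053 -1.    ] yaw(tool y) -4.9 F [-0.8 -0.7 -0.6] T [-0.01  0.04 -0.02] gap 0.245
t 12.03 pos [564.8 182.  239. ] toolz [-0.0079 -0.006  -1.    ] yaw(tool y) 1.54 F [ 0.1  0.2 -1.2] T [-0.04 -0.03 -0.01] gap 0.244
```

```bash
python3 -m inch '[[1,0.1,0.3,-1.2,-0.04]]' >/dev/null; python3 k.py 3; python3 b.py w5 clip_green wedge; python3 - <<'E'
from h import *
import pickle
st,p=pickle.load(open("last.pkl","rb"));c=cam(p,st)
M=R.from_rotvec(st["tcp_rot"]).as_matrix();t=np.array(st["eef_pos"])
wo=t+M@[0,-4,131]
print("wedge est",wo.round(1),proj(c,[wo,[596,185,104],[566,183,96]]).round())
q=env.grab_frame("side");cs=cam(q)
for n,d in(("clip",env.landmark_of("clip_green",q)),("wedge",env.landmark_of("wedge",q))): print(n,[(round(x["p"],2),np.round(x["point"],1).tolist()) for x in d])
u,v=proj(c,[[590,185,100]])[0].astype(int)
u2,v2=proj(cs,[[580,185,100]])[0].astype(int)
a=cv2.resize(p["frame"][max(0,v-60):v+60,u-75:u+75],(500,400),interpolation=2);b=cv2.resize(q["frame"][v2-45:v2+35,u2-50:u2+50],(500,400),interpolation=2)
save("c5",np.vstack([a,b])[:, :][:800]); print((u-75,max(0,v-60)),(u2-50,v2-45),a.shape)
save("c5",np.hstack([a[:,50:450],b[:,50:450]]))
E
```

```text
t 12.27 pos [567.9 182.4 251.3] toolz [-0.0068 -0.0057 -1.    ] yaw(tool y) 3.61 F [-0.1  0.5 -2.1] T [0.03 0.07 0.03] gap 0.245
12.2667 [567.9 182.4 251.3] [[-0.063, 0.998, -0.007], [0.998, 0.063, -0.006], [-0.005, -0.007, -1.0]]
clip_green [(0.91, [594.1, 184.8, 78.1])]
wedge [(0.97, [568.3, 179.3, 123.2])]
wedge est [563.  181.4 120.4] [[317. 178.]
 [318. 202.]
 [318. 176.]]
clip [(0.63, [593.1, 183.9, 79.6])]
wedge [(0.63, [566.5, 184.9, 123.8]), (0.63, [184.4, -235.0, 27.9])]
(np.int64(243), np.int64(136)) (np.int64(329), np.int64(89)) (400, 500, 3)
```

View pics/c5.png

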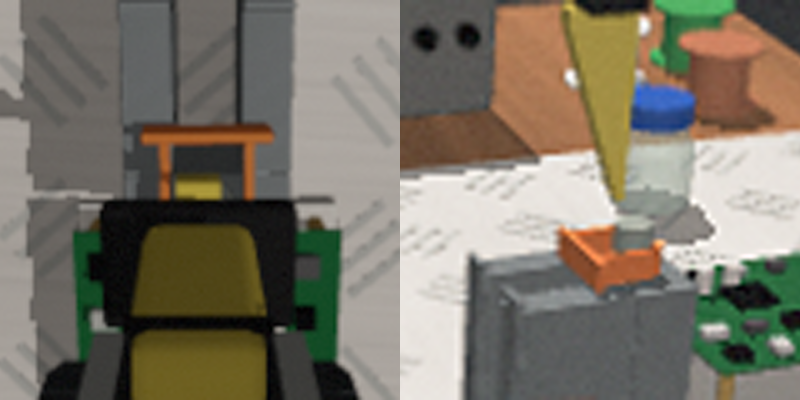

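```bash
python3 - <<'E'
from h import *
q=env.grab_frame("side");c=cam(q)
S=lambda u,v:(329+(50+u-400)/5-.4,89+v/5-.4)
def ypl(uv,y):
    K,D,Rm,t=c;n=cv2.undistortPoints(np.array(uv,float).reshape(1,1,2),K,D).ravel();d=Rm@[n[0],-n[1],-1];return t+d*(y-t[1])/d[1]
print("tip mid",ypl(S(618,201),180).round(1),"back edge top",ypl(S(638,20),177).round(1),"tip back",ypl(S(626,200),177).round(1))
print("rod",pix2z(c,[S(636,224)],104).round(1),"bridge front left corner",pix2z(c,[S(558,228),S(605,265)],96).round(1))
P=lambda X:[((u-329+.4)*5-50+400,(v-89+.4)*5) for u,v in proj(c,X)]
cr,sr=np.cos(.0646),np.sin(.0646)
for rx in(594,597):
  for ry in (184,187):
    f=lambda x,y,z:[rx+cr*x-sr*y,ry+sr*x+cr*y,z]
    print(rx,ry,"bridge outer corners",np.round(P([f(-30,24,96),f(-30,-24,96),f(-30,-24,80)])).tolist(),"rod top",np.round(P([f(-10,0,104),f(10,0,104),f(0,-10,104)])).tolist())
E
```

```text
tip mid [583.7 180.  117. ] back edge top [585.4 177.  208.7] tip back [586.6 177.  118.4]
rod [[594.1 179.4 104. ]] bridge front left corner [[562.1 201.7  96. ]
 [567.9 153.9  96. ]]
594 184 bridge outer corners [[556.0, 225.0], [597.0, 262.0], [595.0, 292.0]] rod top [[614.0, 223.0], [650.0, 218.0], [641.0, 228.0]]
594 187 bridge outer corners [[554.0, 222.0], [595.0, 260.0], [593.0, 290.0]] rod top [[612.0, 221.0], [648.0, 216.0], [639.0, 226.0]]
597 184 bridge outer corners [[561.0, 224.0], [603.0, 261.0], [601.0, 292.0]] rod top [[620.0, 222.0], [656.0, 217.0], [647.0, 227.0]]
597 187 bridge outer corners [[559.0, 222.0], [601.0, 259.0], [598.0, 289.0]] rod top [[617.0, 220.0], [654.0, 215.0], [645.0, 225.0]]
```

```bash
python3 -m inch '[[1,0.2,-0.4,0,0]]' >/dev/null; python3 k.py 3; python3 -m inch '[[1,0,0,2.5,0]]' >/dev/null; python3 k.py 3; python3 -m inch '[[1,0,0,1.2,0]]' >/dev/null; python3 k.py 3; python3 - <<'E'
from h import *
q=env.grab_frame("side");p=env.grab_frame("wrist")
a=cv2.resize(p["frame"][136:256,243:393],(500,400),interpolation=2);b=cv2.resize(q["frame"][89:169,329:429],(500,400),interpolation=2)
save("c6",np.hstack([a[:,50:450],b[:,50:450]]))
E
```

```text
t 12.85 pos [563.3 184.9 250.8] toolz [-0.0079 -0.0059 -1.    ] yaw(tool y) 3.79 F [ 0.  -0.5 -0.4] T [-0.02  0.01  0.01] gap 0.242
t 13.08 pos [562.5 184.6 224.5] toolz [-0.0107 -0.0067 -0.9999] yaw(tool y) 3.79 F [-0.4  0.  -0.2] T [-0.02 -0.02  0.  ] gap 0.25
t 13.32 pos [562.1 184.4 211.9] toolz [-0.0117 -0.007  -0.9999] yaw(tool y) 3.79 F [-0.3  0.4 -0.4] T [ 0.02 -0.06  0.01] gap 0.243
```

View pics/c6.png

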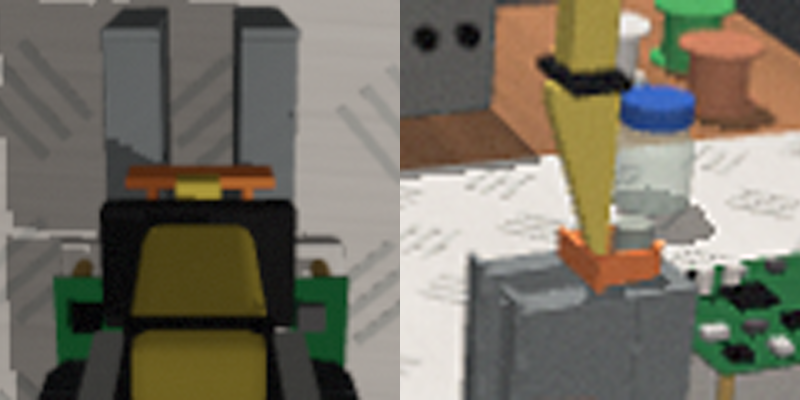

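```bash
for i in 1 2; do python3 -m inch '[[1,0,0,1.5,0]]' >/dev/null; python3 t.py; python3 k.py 3; done
```

```text
t 13.5 pos [563.4 184.8 200.8] toolz [-0.0058 -0.0053 -1.    ] yaw(tool y) 3.79 F [1.7 1.4 1.7] T [ 0.05 -0.58 -0.02] gap 0.245
t 13.65 pos [562.5 184.3 196.8] toolz [-0.0104 -0.0069 -0.9999] yaw(tool y) 3.78 F [ 3.9 -1.  -1.9] T [ 0.05 -1.34  0.02] gap 0.243
t 13.73 pos [563.9 184.6 185.2] toolz [-0.0045 -0.0055 -1.    ] yaw(tool y) 3.78 F [ 7.   0.2 18.8] T [ 0.09 -1.56 -0.02] gap 0.244
t 13.88 pos [562.2 184.2 181.3] toolz [-0.0108 -0.007  -0.9999] yaw(tool y) 3.78 F [ 2.2  0.6 -1.1] T [ 0.02 -0.72  0.03] gap 0.244
```

```bash
for i in 1 2; do python3 -m inch '[[1,0,0,1.5,0]]' >/dev/null; python3 t.py; python3 k.py 3; done; python3 - <<'E'
from h import *
q=env.grab_frame("side")
for n in("clip_green","wedge"): print(n,[(round(x["p"],2),np.round(x["point"],1).tolist()) for x in env.landmark_of(n,q)])
E
```

```text
t 13.97 pos [563.3 184.4 169.1] toolz [-0.0065 -0.0059 -1.    ] yaw(tool y) 3.79 F [ 6.8 -0.1  5.3] T [ 0.16 -1.7   0.03] gap 0.248
t 14.12 pos [561.3 183.9 164.9] toolz [-0.0133 -0.0077 -0.9999] yaw(tool y) 3.79 F [ 0.1  0.6 -0.5] T [ 0.02 -0.03  0.02] gap 0.247
t 14.2 pos [561.9 184.  152.1] toolz [-0.0105 -0.0068 -0.9999] yaw(tool y) 3.79 F [0.6 0.3 0.1] T [ 0.04 -0.04 -0.  ] gap 0.247
t 14.35 pos [560.3 183.6 148.2] toolz [-0.0161 -0.0084 -0.9998] yaw(tool y) 3.78 F [ 0.  -0.4 -0.1] T [ 0.03  0.   -0.03] gap 0.247
clip_green [(0.55, [565.6, 181.1, 81.1])]
wedge [(0.8, [185.0, -236.1, 29.0])]
```

```bash
python3 -m inch '[[1,0,0,-2,0]]' >/dev/null; python3 k.py 2; for i in 1 2 3; do python3 -m inch '[[1,0,0,-3,0]]' >/dev/null; python3 k.py 2; done;  python3 - <<'E'
from h import *
q=env.grab_frame("side")
for n in("clip_green","wedge"): print(n,[(round(x["p"],2),np.round(x["point"],1).tolist()) for x in env.landmark_of(n,q)])
p=env.grab_frame("wrist")
print([(round(x["p"],2),np.round(x["point"],1).tolist()) for x in env.landmark_of("clip_green",p)],[(round(x["p"],2),np.round(x["point"],1).tolist()) for x in env.landmark_of("wedge",p)])
a=cv2.resize(p["frame"][106:256,228:408],(480,400),interpolation=2);b=cv2.resize(q["frame"][89:189,319:419],(400,400),interpolation=2)
save("c7",np.hstack([a[:,40:440],b]))
E
```

```text
t 14.68 pos [562.4 184.3 173.2] toolz [-0.0095 -0.0066 -0.9999] yaw(tool y) 3.79 F [ 1.4 -0.1 -0.2] T [ 0.01 -0.04  0.02] gap 0.247
t 14.87 pos [564.1 184.9 207.6] toolz [-0.0037 -0.0049 -1.    ] yaw(tool y) 3.79 F [ 0.  -0.2 -0. ] T [ 0.01 -0.09 -0.02] gap 0.247
t 15.05 pos [565.4 185.4 242.3] toolz [ 0.0024 -0.0031 -1.    ] yaw(tool y) 3.79 F [0.1 0.4 0. ] T [ 0.04  0.05 -0.03] gap 0.25
t 15.23 pos [566.4 185.8 276.7] toolz [ 0.0085 -0.0014 -1.    ] yaw(tool y) 3.79 F [ 0.6 -0.3 -0.6] T [-0.02  0.02 -0.05] gap 0.245
clip_green [(0.73, [563.4, 182.0, 80.1])]
wedge [(0.9, [572.5, 188.3, 148.8])]
[(0.87, [567.0, 182.3, 82.6])] [(0.65, [565.1, 186.0, 144.3]), (0.44, [575.2, -204.4, 78.5])]
```

View pics/c7.png

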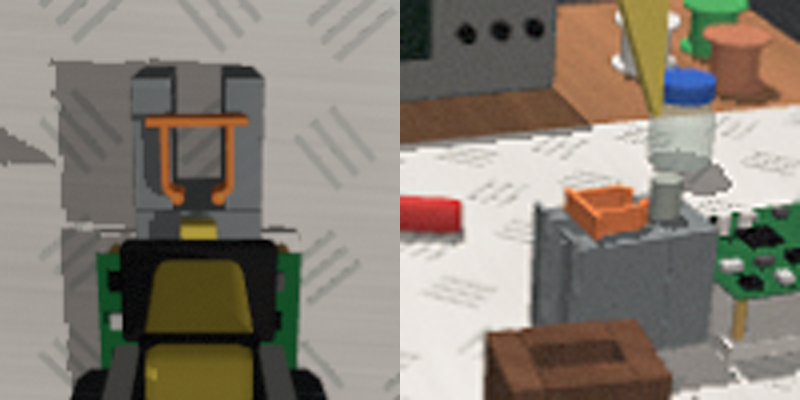

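```bash
python3 - <<'E'
from h import *
q=env.grab_frame("side");c=cam(q)
K,D,Rm,t=c
def ypl(uv,y):
    n=cv2.undistortPoints(np.array(uv,float).reshape(1,1,2),K,D).ravel();d=Rm@[n[0],-n[1],-1];return t+d*(y-t[1])/d[1]
im=q["frame"].astype(int);m=(im[:,:,0]>110)&(im[:,:,1]>85)&(im[:,:,2]<80)&(im[:,:,0]-im[:,:,1]<50)
for v in range(60,122,4):
    cc=np.nonzero(m[v,340:400])[0]
    if len(cc): print(v,cc[0]+340,cc[-1]+340, ypl((cc[-1]+340.5,v),181).round(1), ypl((cc[0]+339.5,v),181).round(1))
E
python3 t.py
```

```text
60 374 385 [579.4 181.  283.7] [550.3 181.  285.2]
64 373 385 [580.1 181.  274.6] [548.5 181.  276.3]
68 373 385 [580.8 181.  265.5] [549.  181.  267.3]
72 373 384 [579.  181.  256.4] [549.6 181.  258.2]
76 374 384 [579.8 181.  247.1] [552.6 181.  248.8]
80 372 372 [550.8 181.  239.7] [548.3 181.  239.8]
84 371 385 [583.8 181.  228.1] [546.4 181.  230.6]
88 373 389 [594.7 181.  217.8] [552.  181.  220.8]
92 358 384 [582.8 181.  209.1] [515.6 181.  214.1]
96 373 391 [601.5 181.  198. ] [553.2 181.  201.6]
100 376 384 [584.3 181.  189.5] [561.4 181.  191.3]
104 371 393 [608.5 181.  177.7] [549.4 181.  182.5]
108 357 383 [583.3 181.  169.8] [514.9 181.  175.7]
112 346 383 [584.1 181.  159.7] [488.2 181.  168.3]
116 363 383 [585.  181.  149.5] [530.9 181.  154.5]
120 361 362 [531.5 181.  144.4] [526.4 181.  144.9]
t 15.58 pos [565.1 185.4 271.1] toolz [ 0.0011 -0.0035 -1.    ] yaw(tool y) 3.79 F [-0.9  0.5 -1.6] T [-0.03 -0.01  0.  ] gap 0.244
```

```bash
python3 -m inch '[[1,-3.1,-1.9,0,0],[1,-3.1,-1.9,0,0],[1,-3.1,-1.9,0,0],[1,-3.1,-1.9,0,0],[1,-3.1,-1.9,0,0],[1,-3.1,-1.9,0,0]]' >/dev/null; python3 k.py 3; python3 -m inch '[[1,0,0,0,0.11],[1,0,0,0,0.035]]' >/dev/null; python3 k.py 3
```

```text
t 16.23 pos [461.1 -10.  266.1] toolz [-0.0056 -0.0038 -1.    ] yaw(tool y) 4.04 F [ 0.2  0.1 -0.9] T [ 0.01 -0.01 -0.03] gap 0.252
t 16.55 pos [461.4  -9.4 265.5] toolz [-0.006  -0.0033 -1.    ] yaw(tool y) -4.09 F [-0.2  0.1 -0.8] T [-0.02 -0.01  0.  ] gap 0.248
```

```bash
python3 -m inch '[[1,0.1,0.5,2.2,0]]' >/dev/null; python3 k.py 3;  python3 - <<'E'
from h import *
q=env.grab_frame("side");p=env.grab_frame("wrist");c=cam(q)
print(((proj(c,[[462,-9,104]])[0]-[310,100])*4).round())
a=cv2.resize(p["frame"][110:260,228:408],(480,400),interpolation=2);b=cv2.resize(q["frame"][100:200,310:410],(400,400),interpolation=2)
save("c8",np.hstack([a[:,40:440],b]))
E
```

```text
t 16.78 pos [466.   -8.3 242.1] toolz [-0.0089 -0.003  -1.    ] yaw(tool y) -3.97 F [-0.4  0.4 -0.1] T [ 0.   -0.02 -0.03] gap 0.245
[206. 303.]
```

```bash
for i in 1 2 3; do python3 -m inch '[[1,0,0,2,0]]' >/dev/null; python3 t.py; python3 k.py 2; done
```

```text
t 16.97 pos [467.4  -8.5 228. ] toolz [-9.0e-04 -3.6e-03 -1.0e+00] yaw(tool y) -3.98 F [ 1.   0.3 -0.5] T [-0.    0.    0.02] gap 0.246
t 17.07 pos [465.7  -8.4 222.7] toolz [-0.0082 -0.0031 -1.    ] yaw(tool y) -3.99 F [-0.5 -0.7 -0.5] T [ 0.03  0.07 -0.02] gap 0.245
t 17.15 pos [466.6  -8.6 206.6] toolz [-0.0035 -0.0034 -1.    ] yaw(tool y) -3.96 F [0.2 0.2 0.7] T [ 0.04 -0.06  0.05] gap 0.247
t 17.25 pos [464.8  -8.5 201.5] toolz [-0.0109 -0.0029 -0.9999] yaw(tool y) -3.97 F [-0.5 -0.2 -1.3] T [-0.   -0.02  0.02] gap 0.245
t 17.33 pos [465.8  -8.6 185.6] toolz [-0.0062 -0.0032 -1.    ] yaw(tool y) -3.96 F [0.5 0.7 0.3] T [-0.01 -0.04 -0.06] gap 0.246
t 17.43 pos [463.9  -8.5 180.5] toolz [-0.0134 -0.0027 -0.9999] yaw(tool y) -3.97 F [-0.5  0.3 -1.4] T [-0.03 -0.    0.01] gap 0.244
```

```bash
for i in 1; do python3 -m inch '[[1,0,0.3,2,0]]' >/dev/null; python3 t.py; python3 k.py 2; python3 -m inch '[[1,0,0.1,1.5,0]]' >/dev/null; python3 t.py; python3 k.py 2; python3 -m inch '[[1,0,0,0.6,0]]' >/dev/null; python3 t.py; python3 k.py 2;done
```

```text
t 17.52 pos [467.9  -8.8 164.9] toolz [-0.0087 -0.0031 -1.    ] yaw(tool y) -3.96 F [1.2 0.2 0. ] T [ 0.    0.   -0.06] gap 0.243
t 17.62 pos [466.1  -8.7 159.7] toolz [-0.0159 -0.0025 -0.9999] yaw(tool y) -3.97 F [-0.2  0.8 -1.1] T [ 0.03 -0.   -0.03] gap 0.247
t 17.7 pos [467.9  -8.9 148.3] toolz [-0.0126 -0.0028 -0.9999] yaw(tool y) -3.96 F [ 0.2 -0.1  0.8] T [0.   0.01 0.  ] gap 0.246
t 17.8 pos [466.5  -8.8 144.7] toolz [-0.0175 -0.0025 -0.9998] yaw(tool y) -3.96 F [-0.1  0.6 -0.4] T [ 0.03 -0.03  0.03] gap 0.247
t 17.88 pos [466.9  -8.8 140.8] toolz [-0.016  -0.0026 -0.9999] yaw(tool y) -3.96 F [ 1.2 -0.3 -0.8] T [-0.01 -0.01  0.03] gap 0.247
t 17.98 pos [466.4  -8.8 139.1] toolz [-0.0176 -0.0024 -0.9998] yaw(tool y) -3.96 F [ 0.2  0.3 -0.7] T [-0.01 -0.    0.01] gap 0.245
```

```bash
for i in 1 2; do python3 -m inch '[[1,0,0,0.3,0]]' >/dev/null; python3 k.py 2; done; python3 - <<'E'
from h import *
q=env.grab_frame("side")
print([(round(x["p"],2),np.round(x["point"],1).tolist()) for x in env.find_in("wedge",q)])
E
```

```text
t 18.17 pos [466.5  -8.9 136.7] toolz [-0.017  -0.0026 -0.9999] yaw(tool y) -3.96 F [ 0.1  0.4 -0.8] T [-0.01 -0.14 -0.02] gap 0.243
t 18.35 pos [467.2  -9.  136.5] toolz [-0.0141 -0.003  -0.9999] yaw(tool y) -3.96 F [-6.1 -1.9 22.1] T [-0.08  1.37  0.04] gap 0.247
[(0.63, [281.0, -248.8, 24.6]), (0.62, [461.1, -18.1, 132.5])]
```

```bash
python3 -m inch '[[-1,0,0,0,0],[-1,0,0,0,0],[-1,0,0,0,0],[-1,0,0,0,0],[-1,0,0,0,0]]' >/dev/null; python3 t.py; python3 -m inch '[[-1,0,0,-2,0],[-1,0,0,-3,0],[-1,0,0,-3,0],[-1,0,0,-3,0],[-1,0,0,-3,0]]' >/dev/null; python3 k.py 3; cat > m.py <<'E'
from h import *
for n in ("side","top","wrist"):
    st=env.get_state();q=env.grab_frame(n);c=cam(q,st)
    for o in("clip_green","clip_blue","wedge"): print(n,o,[(round(x["p"],2),np.round(x["point"],1).tolist()) for x in env.landmark_of(o,q)])
    if n!="top":
        im=q["frame"].astype(int);m=((im[:,:,0]>110)&(im[:,:,1]>85)&(im[:,:,2]<80)&(im[:,:,0]-im[:,:,1]<60)).astype(np.uint8)
        u,v=proj(c,[[462,-8,176]])[0];print("expected handle top",u.round(),v.round())
        w=m[int(v)-25:int(v)+60,int(u)-25:int(u)+30];r,k=np.nonzero(w);print("yellow rows",r.min()+int(v)-25,r.max()+int(v)-25,"cols",k.min()+int(u)-25,k.max()+int(u)-25)
        for y in range(int(v)-10,int(v)+45,6):
            kk=np.nonzero(m[y,int(u)-25:int(u)+30])[0]
            if len(kk): print(y,kk[0]+int(u)-25,kk[-1]+int(u)-25)
E
python3 m.py
```

```text
t 18.87 pos [467.7  -9.1 138.5] toolz [-0.0115 -0.0032 -0.9999] yaw(tool y) -3.97 F [ 0.6 -0.5  0.3] T [ 0.03 -0.05  0.01] gap 0.933
t 19.43 pos [467.7  -8.4 276.2] toolz [-0.021  -0.0024 -0.9998] yaw(tool y) -3.96 F [ 0.7 -0.1 -0.1] T [-0.01  0.01 -0.02] gap 1.004
side clip_green [(0.46, [567.2, 179.5, 78.5])]
side clip_blue [(0.7, [576.0, -200.4, 79.1])]
side wedge [(0.8, [183.6, -233.0, 25.9])]
expected handle top 363.0 143.0
yellow rows 117 184 cols 341 386
144 359 372
156 359 372
162 359 372
168 358 371
174 361 370
180 356 383
top clip_green [(0.47, [566.0, 181.4, 81.3])]
top clip_blue [(0.45, [572.0, -197.4, 76.5])]
top wedge [(0.88, [184.9, -236.5, 24.8]), (0.46, [464.5, -8.0, 4.6])]
wrist clip_green [(0.87, [568.2, 182.9, 78.4])]
wrist clip_blue [(0.98, [574.5, -201.3, 80.3])]
wrist wedge [(0.81, [466.8, -10.0, 8.6])]
expected handle top 317.0 188.0
yellow rows 163 202 cols 306 328
183 307 328
189 307 328
195 307 328
201 308 326
```

```bash
python3 - <<'E'
from station import env
print(env.close_job())
E
```

```text
the job is handed in; nothing more can be done
None
```

I took the yellow wedge from the dark holder and pushed it down between the green jig's clip and rod until the clip came off. I then put the wedge back in its holder, let go, backed off and handed the job in at about 20 s. `env.close_job()` gave no verdict.

**Last checks, all from the networks' readings of the pictures:**
- **Green clip:** about 28 mm in front of its start, at a height of 78–81 mm. A picture taken after the wedge came out showed it flat on the ledge and off the rod.
- **Blue clip:** within about 3 mm of its first readings, which is within measuring error.
- **Wedge:** origin at about (465–467, -8 to -10) with the tip 5–9 mm above the table. It sits upright in the same picture columns as at the start. It seated at nearly the same tool height as when I gripped it, and the holder pushed back with 22 N when I pressed further.
- **Robot:** 130 mm above the wedge with the fingers open, touching nothing.

**What went wrong or disagreed:**
- The first grip was off-centre because the tool had tilted about 3°. I released it, straightened the tool and gripped again.
- That first grip also pressed the wedge onto its holder with a peak of 43 N at the wrist. This was far below the 120 N limit.
- The wrist and side cameras differed by about 4 mm on the wedge's x position, so I entered the clip with extra clearance from the rod.
- The side camera never found the returned wedge as a landmark, only the turquoise look-alike. There I relied on the yellow pixels, and on the top and wrist cameras.
- My last close-up of the wedge entering the holder could not be viewed because the picture limit was reached. I guided that step by force and position instead.

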